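Shift the racing-game gearstick from second into third

TASK

The H-gate gear shifter of the racing game, standing on the desk, has been left in second (the near left slot, seen from the robot's side): put it in third, by pushing its knob forward out of second to neutral, across to the right as far as the middle of the gate, and then forward, away from the robot's side, into the far middle slot until it is fully home. Only push the knob with the fingertips or the outside of the fingers, never take knob or stick between the fingers, and do not let the stick go into any of the other gears on the way. Leave everything else on the desk standing where it is.

Things in the scene. Friction and masses are not known exactly. Their poses are not given: they have to be found in the camera images.
- shifter: gear shifter fixed to the desk: base plate 200 x 160 mm (top 20 mm above the desk), dark housing 150 x 120 mm, bright slotted gate plate 142 x 112 mm on top, 112 mm above the desk. Origin: on the desk under the middle of the gate. x points forward (away from the robot's side, turned by up to 0.35 rad), y left, z up.
- gate (a point): middle of the gate plate's top (neutral, middle plane), axes as the shifter. Six slots 13 mm wide joined by a 13 mm neutral channel along y. Far slots (+x), left to right: first, third, fifth; near slots: second, fourth, sixth. Planes are 20 mm apart at the plate, travel 24 mm each way. Solid lands 7 mm wide with rounded noses part the slots: planes change only in the channel.
- knob (a point): centre of the black ball knob (40 mm diameter) on the 10 mm steel stick; axes turn with the stick. 175 mm from the stick's pivot, which is 30 mm above the shifter's origin. In the shifter's frame: (0.175 sin t, -0.175 sin a cos t, 0.030 + 0.175 cos a cos t) m, t = lever_throw, a = lever_across. A push of 2 to 4 N moves it; no spring or detent, friction holds it where it is left.
- lever_across (a joint): sideways angle of the stick (rad), growing to the right (-y of the shifter): -0.25 in the left plane (first, second), where it starts, 0 in the middle plane (third, fourth), +0.25 in the right plane (fifth, sixth); free play about 0.02 either way in a slot. Limits -0.255 and 0.255.
- lever_throw (a joint): fore-and-aft angle of the stick (rad), growing forward (+x of the shifter): 0 in neutral, +0.295 at the far stop (first, third, fifth fully home), -0.295 at the near stop (second, fourth, sixth). Starts in the second slot, -0.295 to -0.17; free play about 0.02 either way in the channel.
- ramekin_1: loose white ceramic ramekin holding a few toy bricks, 90 mm across, 46 mm high; stands to the right of the shifter. Origin: centre of its underside. Not to be disturbed.
- ramekin_2: second ramekin of the same kind, standing near the robot on the right. Origin: centre of its underside. Not to be disturbed.
- glass_bowl: loose small glass bowl, 94 mm across, 36 mm high; stands beyond the shifter. Origin: centre of its underside. Not to be disturbed.
- brick_tower: loose half-built round toy-brick tower on a 96 mm square grey base, 119 mm high; stands to the left of the shifter. Origin: centre of its underside. Not to be disturbed.
- mug: loose ceramic mug, 82 mm across, 95 mm high; left side. Origin: centre of its underside. Not to be disturbed.
- table_knife: loose table knife lying flat, 210 mm long, 10 mm high; near the robot on the left. Origin: centre of its underside. Not to be disturbed.

How it is judged:
By the outcome, as a careful person would: the job done as asked, in the order asked, and still so for the second after the job is handed in, with the robot touching nothing.
It also fails if it takes over 51 s, if anything falls off the work surface, if the arm or the gripper's body presses on something with over 40 N, if the wrist force passes 120 N, or if a joint passes its speed limit or range.

ROBOT

A 6-joint arm with a two-finger parallel gripper is mounted at the origin on the work surface. World frame = base frame: x ahead of the robot, y to its left, z up, the work surface at z = 0. Lengths are in m, angles in rad, forces in N, time in s.
With the tool pointing down it reaches from about 0.35 to 0.925 m from the base axis. Payload 6.4 kg.
Tool frame: the origin (TCP) lies on the centre line of the jaws, within the pads' length; the fingertips stand 17 mm ahead of it and the grasp point (between the pads) lies 2 mm behind it; z points along the fingers, y is the direction in which the jaws open and shut (so a half turn about z gives the same grasp; the last joint's range is limited). The gripper opens to 85 mm and grips with 20 to 120 N. Pads are 22 mm wide; open, the fingers measure 114 mm over their backs; the gripper's body (76 mm by 85 mm) begins 54 mm behind the grasp point. The pads swing forward as they close: fully open they stand 13 mm farther back than shut.
Start: joints at [1.078, 0.245, 1.558, -0, 1.339, -0.174], TCP at [0.204, 0.617, 0.248] pointing down, gripper open.
Joint ranges: [-3.13, 3.13], [-1.02, 2.26], [0.13, 2.54], [-0.95, 4.09], [0.21, 2.88], [-2.74, 2.74]. Speed limits (rad/s): [2.57, 2.57, 3.14, 3.14, 3.14, 3.14].

INTERFACE

Orientations are given as [roll, pitch, yaw] about the fixed x, y, z axes, in that order (R = Rz(yaw) Ry(pitch) Rx(roll)).
In Python, from cell import r gives the robot as it stands. The module is installed in compiled form; this text tells all that it offers. Calls block until the motion is done:
- r.move_pose(position, orientation): joint-space move of the TCP to a pose.
- r.move_l(position, rotation=None, rate=0.15, until_force=None): straight line of the TCP; rotation=None keeps the orientation; rate is the mean speed in m/s. With until_force (N) it stops when the force on the tool has changed by that much, and returns True; else False.
- r.movej(angles): joint-space move.
- r.gripper_to(opening, grasp_force=None): finger opening in m; grasp_force is the grip in N (None keeps the last); returns when the fingers have stopped.
- r.hold(seconds).
- r.inverse_kinematics(position, orientation): joint angles nearest the present ones, or None.
- r.grab_frame(name): name is "scene" or "top"; returns a dict with "image" (420x560x3 uint8, red, green, blue), "range_z" (420x560 float32, m along the optical axis (not along the pixel's ray), 0 where there is no reading), "camera_matrix" (3x3 intrinsics, pixels), "origin" and "orientation" of the camera in the world. Camera axes: x right, y up, looking along -z (the intrinsics and any distortion apply to the point x, -y, -z); pixel columns grow to the right and rows downward; lengths in m; the calibration is good to about 2 mm. A picture is of the moment at which its call begins.
A pose or a line that the arm cannot do raises r.MotionError and nothing moves.
- r.job_done(): hands the job in, once; it reports no verdict.
Readings, each from a call of its own:
- r.read_clock(): time.
- r.read_qpos(): joint angles.
- r.read_joint_vel(): joint speeds.
- r.read_joint_efforts(): joint torques, N m.
- r.read_position(): TCP position.
- r.read_eef_rot(): TCP orientation.
- r.read_wrist_force(): force on the tool from outside, world axes, zero at the start.
- r.read_wrist_torque(): the same for the moment, N m.
- r.read_opening(): finger opening in m.
Only numpy, scipy, OpenCV 4.12 (cv2) and the standard library are available. Lean on these libraries where they do the work, as an engineer would, in place of code of your own. Each camera call takes 0.05 s, during which the arm holds its last target.

## Working session

There is one attempt and no reset: what is moved stays moved. The work goes in short steps, each a Python script; the robot and the scene stay as the last script left them, time stands still between calls to the robot, and variables do not carry over. Pictures are saved under pics/ and viewed, and the job is handed in when it is done.

```bash
mkdir -p pics; cat > h.py <<'E'
import numpy as np, cv2
from cell import r
def grab(n,save=None):
    f=r.grab_frame(n)
    if save: cv2.imwrite('pics/'+save+'.png',cv2.cvtColor(f['image'],cv2.COLOR_RGB2BGR))
    return f
def cam(f):
    o=np.array(f['orientation'],float)
    if o.shape==(3,3): R=o
    else:
        from scipy.spatial.transform import Rotation as Ro
        R=Ro.from_euler('xyz',o).as_matrix()
    return np.array(f['camera_matrix']),R,np.array(f['origin'])
def cloud(f):
    K,R,t=cam(f); z=f['range_z']; v,u=np.mgrid[:z.shape[0],:z.shape[1]]
    p=np.stack([(u-K[0,2])/K[0,0]*z,-(v-K[1,2])/K[1,1]*z,-z],-1)
    return p@R.T+t
E
python3 - <<'E'
from h import *
for n in('scene','top'):
    f=grab(n,n+'0'); print(n,f['camera_matrix'],f['origin'],f['orientation'],[k for k in f])
    np.savez('/tmp/'+n+'0.npz',**f)
print(r.read_clock(),r.read_eef_rot(),r.read_wrist_force())
E
```

```text
scene [[418.31287222   0.         269.41557006]
 [  0.         418.31287222 207.59622661]
 [  0.           0.           1.        ]] [ 0.96940895 -0.69178917  1.02772802] [0.78301147 0.00153376 0.52317399] ['image', 'range_z', 'camera_matrix', 'origin', 'orientation']
top [[441.64073663   0.         279.52697905]
 [  0.         441.64073663 204.03088245]
 [  0.           0.           1.        ]] [0.41250052 0.03687592 1.26297305] [ 0.08692045  0.01654682 -1.55823643] ['image', 'range_z', 'camera_matrix', 'origin', 'orientation']
0.1 [-3.13985082e+00 -2.64752749e-04  2.82283648e+00] [ 0.53171987 -0.02033999  0.44405912]
```

View pics/scene0.png

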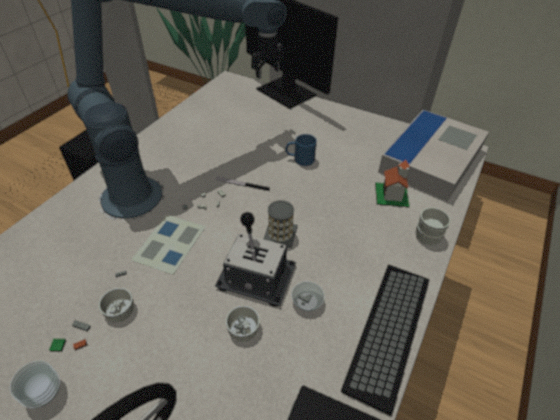

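View pics/top0.png

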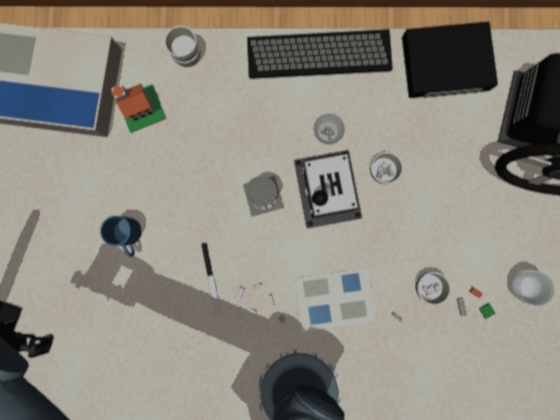

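The top view shows the gate plate around (330,185) and the knob at (319,197). The tower is to its left at (263,192), ramekin_1 to its right at (385,168), and the bowl beyond it at (329,129). Next I'll measure these.

```bash
cat > meas.py <<'E'
from h import *
from scipy.optimize import least_squares
def plate(f):
    P=cloud(f); g=f['image'].astype(int).min(-1)
    m=(abs(P[...,2]-.112)<.006)&(g>100)
    m[:, :]&=(P[...,0]>.3)&(P[...,0]<.75)&(abs(P[...,1])<.3)
    n,l,s,c=cv2.connectedComponentsWithStats(m.astype(np.uint8))
    return P,m
def knob(f,guess,rad=.03):
    P=cloud(f); g=f['image'].astype(int).max(-1)
    m=(np.linalg.norm(P-guess,axis=-1)<rad)&(P[...,2]>guess[2]-.012)
    q=P[m]
    if len(q)<15: return None,len(q)
    s=least_squares(lambda c:np.linalg.norm(q-c,axis=1)-.02,guess,loss='soft_l1',f_scale=.002)
    return s.x,len(q)
E
python3 - <<'E'
from meas import *
for n in('top','scene'):
    f=dict(np.load(f'/tmp/{n}0.npz')); P,m=plate(f); q=P[m]
    rect=cv2.minAreaRect((q[:,:2]*1000).astype(np.float32)); print(n,len(q),q.mean(0),rect,np.median(q[:,2]))
    mm=(P[...,2]>.17)&(abs(P[...,0]-.45)<.15)&(abs(P[...,1]+.05)<.2)
    q=P[mm]; print('hi',len(q),q.mean(0) if len(q) else None,q.max(0) if len(q) else None)
    if len(q):
        g=np.median(q,0)-[0,0,.01]
        print(knob(f,g))
    for nm,(u,v) in dict(tower=(263,192),ram=(385,168),bowl=(329,129),knob=(319,197)).items() if n=='top' else []:
        print(nm,P[v,u])
E
```

```text
top 1787 [ 0.56836986 -0.07443389  0.11145875] ((550.9674682617188, 5.7926025390625), (144.8949737548828, 283.07806396484375), 10.95242977142334) 0.11145990403220374
hi 1192 [0.43180066 0.0229346  1.07287744] [0.5405969  0.03687592 1.26297305]
(array([0.41250053, 0.03687593, 1.24297306]), 977)
tower [0.54304338 0.10059831 0.11836716]
ram [ 0.6249181  -0.23698623  0.02855512]
bowl [ 0.73622364 -0.0795824   0.0256895 ]
knob [ 0.52171909 -0.03863336  0.21254231]
scene 1316 [ 0.57008079 -0.07869838  0.11059706] ((549.7686157226562, 3.4553375244140625), (144.5303955078125, 283.2489318847656), 11.48094367980957) 0.11053182737289474
hi 198 [ 0.52839254 -0.0500706   0.20089638] [ 0.54386595 -0.02972535  0.21722084]
(array([ 0.52248359, -0.04260388,  0.19482946]), 177)
```

```bash
python3 - <<'E'
from meas import *
pl={}
for n in('top','scene'):
    f=dict(np.load(f'/tmp/{n}0.npz')); P,m=plate(f)
    k,l,s,c=cv2.connectedComponentsWithStats(cv2.morphologyEx(m.astype(np.uint8),cv2.MORPH_OPEN,np.ones((2,2))))
    i=1+s[1:,4].argmax(); q=P[l==i]
    rect=cv2.minAreaRect((q[:,:2]*1000).astype(np.float32)); print(n,len(q),rect)
    z=f['range_z']
    mm=(P[...,2]>.17)&(P[...,2]<.23)&(abs(P[...,0]-.52)<.06)&(abs(P[...,1]+.04)<.06)
    g=np.median(P[mm],0)-[0,0,.01]; print('knob',mm.sum(),knob(f,g),P[mm].max(0))
    for nm,(cx,cy) in dict(tower=(.543,.1),ram=(.6,-.21),bowl=(.73,-.08)).items():
        mm=(P[...,2]>.01)&(np.hypot(P[...,0]-cx,P[...,1]-cy)<.075)&(P[...,2]<.13)
        q=P[mm]; print(nm,q.min(0).round(3),q.max(0).round(3))
# gate frame fit
f=dict(np.load('/tmp/top0.npz'))
cv2.imwrite('pics/crop0.png',cv2.resize(cv2.cvtColor(f['image'],cv2.COLOR_RGB2BGR)[130:250,260:420],None,fx=5,fy=5,interpolation=cv2.INTER_CUBIC))
E
```

```text
top 1710 ((529.4795532226562, -41.47969055175781), (194.1321258544922, 203.97909545898438), 12.601662635803223)
knob 215 (array([ 0.52054427, -0.04093777,  0.19582792]), 215) [ 0.5405969  -0.02238882  0.21982968]
tower [0.489 0.049 0.01 ] [0.601 0.164 0.124]
ram [ 0.546 -0.281  0.01 ] [ 0.665 -0.142  0.054]
bowl [ 0.657 -0.132  0.01 ] [ 0.781 -0.031  0.041]
scene 1280 ((717.904296875, -371.07952880859375), (160.79989624023438, 799.1124877929688), 26.72670555114746)
knob 198 (array([ 0.52248359, -0.04260388,  0.19482946]), 177) [ 0.54386595 -0.02972535  0.21722084]
tower [0.502 0.055 0.01 ] [0.603 0.162 0.121]
ram [ 0.547 -0.283  0.01 ] [ 0.669 -0.136  0.099]
bowl [ 0.655 -0.134  0.01 ] [ 0.782 -0.033  0.04 ]
```

View pics/crop0.png

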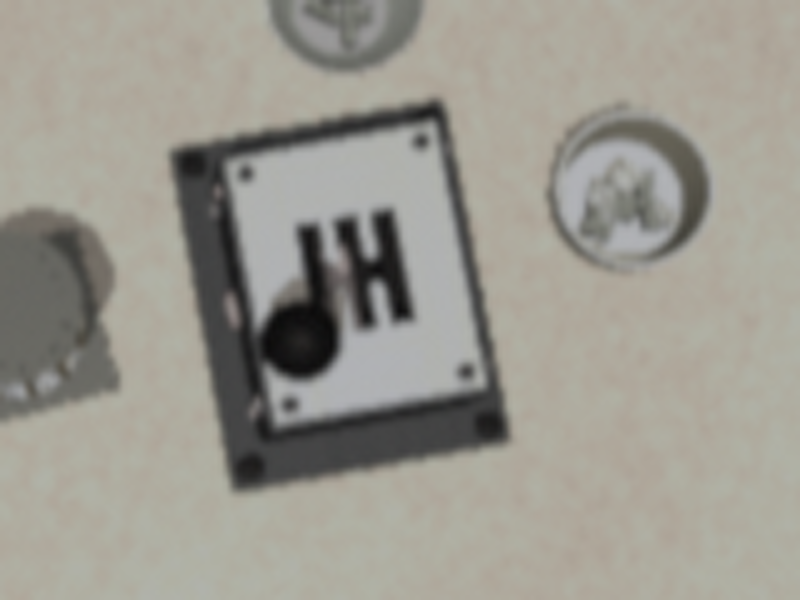

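```bash
cat >> meas.py <<'E'
def ray(f,u,v,z):
    K,R,t=cam(f); d=np.array([(u-K[0,2])/K[0,0],-(v-K[1,2])/K[1,1],-1])@R.T
    return t+d*(z-t[2])/d[2]
def proj(f,p):
    K,R,t=cam(f); q=(np.asarray(p)-t)@R; return np.stack([K[0,0]*q[...,0]/-q[...,2]+K[0,2],K[1,1]*-q[...,1]/-q[...,2]+K[1,2]],-1)
E
python3 - <<'E'
from meas import *
f=dict(np.load('/tmp/top0.npz'))
c=[ray(f,(x+.5)/5-.5+260,(y+.5)/5-.5+130,.112)[:2] for x,y in[(222,156),(438,116),(489,388),(272,434)]]
c=np.array(c);print(c,c.mean(0)); 
print([np.linalg.norm(c[i]-c[(i+1)%4]) for i in range(4)])
e=(c[0]+c[1]-c[2]-c[3]);print('yaw',np.arctan2(e[1],e[0])); e=c[0]+c[3]-c[1]-c[2];print(np.arctan2(-e[0],e[1]))
# refine: soft rectangle model on gray (both cameras)
def fit(f,p0):
    g=cv2.GaussianBlur(f['image'],(3,3),0).astype(float).min(-1)
    a=np.linspace(-.9,.9,25)
    def cost(p):
        R=np.array([[np.cos(p[2]),-np.sin(p[2])],[np.sin(p[2]),np.cos(p[2])]])
        tot=0
        for hx,hy,sgn in((.0695,.0545,1),(.0725,.0575,-1)):
            pts=np.concatenate([np.c_[a*hx,0*a+hy],np.c_[a*hx,0*a-hy],np.c_[0*a+hx,a*hy],np.c_[0*a-hx,a*hy]])
            w=np.c_[pts@R.T+p[:2],np.full(len(pts),.112)]
            uv=proj(f,w).astype(np.float32)
            tot+=sgn*cv2.remap(g.astype(np.float32),uv[None,:,0],uv[None,:,1],cv2.INTER_LINEAR).mean()
        return -tot
    from scipy.optimize import minimize
    s=minimize(cost,p0,method='Nelder-Mead',options=dict(initial_simplex=np.array(p0)+np.array([[0,0,0],[.004,0,0],[0,.004,0],[0,0,.04]])))
    return s.x,s.fun
p0=[*c.mean(0),.16]
for n in('top','scene'):
    print(n,fit(dict(np.load(f'/tmp/{n}0.npz')),p0))
E
```

```text
[[ 0.62767825 -0.00590836]
 [ 0.65010791 -0.11953645]
 [ 0.50652756 -0.14596123]
 [ 0.48120085 -0.03309052]] [ 0.56637864 -0.07612414]
[np.float64(0.1158206925573922), np.float64(0.14599173218440875), np.float64(0.11567730932062495), np.float64(0.14897818319876424)]
yaw 0.18275262327451589
0.207802337692479
top (array([ 0.56626764, -0.07555801,  0.19266974]), np.float64(-39.09590148925781))
scene (array([ 0.56970824, -0.07947778,  0.20360807]), np.float64(-17.68663787841797))
```

Both cameras agree to about 3 mm: the gate is near (0.568, -0.0775) with yaw about 0.197, and the knob has t≈-0.22 in the left plane. I'll close the fingers and go behind the knob.

```bash
cat >> meas.py <<'E'
G=np.array([.568,-.0775]); YAW=.197
GC=dict(top=np.array([.5663,-.0756]),scene=np.array([.5697,-.0795]))
Rg=np.array([[np.cos(YAW),-np.sin(YAW)],[np.sin(YAW),np.cos(YAW)]])
ORI=[np.pi,0,YAW]
def W(x,y,z): return [*(G+Rg@[x,y]),z]
def tcp():
    p=np.array(r.read_position()); return np.r_[Rg.T@(p[:2]-G),p[2]]
def look(save=None,cams=('scene','top'),tg=-.1,ag=-.12):
    # fit t,a of lever from depth points near the knob sphere
    for n in cams:
        f=grab(n,save and save+n); P=cloud(f); best=None
        def kc(s): 
            t,a=s; q=np.array([.175*np.sin(t),-.175*np.sin(a)*np.cos(t),.03+.175*np.cos(a)*np.cos(t)])
            return np.r_[GC[n]+Rg@q[:2],q[2]]
        dark=f['image'].max(-1)<70
        Q=P[(np.linalg.norm(P[...,:2]-G,axis=-1)<.12)&(P[...,2]>.18)&(P[...,2]<.23)&dark]
        for t0 in np.arange(-.3,.31,.05):
            for a0 in np.arange(-.25,.26,.05):
                d=np.linalg.norm(Q-kc((t0,a0)),axis=1)-.02; s=(abs(d)<.004).sum()
                if best is None or s>best[0]: best=(s,t0,a0)
        x=np.array(best[1:])
        for R_ in(.012,.008,.005):
            d=np.linalg.norm(Q-kc(x),axis=1)-.02; q=Q[abs(d)<R_]
            if len(q)<10: break
            x=least_squares(lambda s:np.linalg.norm(q-kc(s),axis=1)-.02,x,loss='soft_l1',f_scale=.002).x
        print(n,'t,a',x.round(3),'n',len(q),'knobxy',(.175*np.sin(x[0])).round(4),(-.175*np.sin(x[1])*np.cos(x[0])).round(4))
E
python3 - <<'E'
from meas import *
look()
r.gripper_to(0.0); print(r.read_clock(),r.read_opening())
r.move_pose(W(-.10,.043,.30),ORI); print(r.read_clock(),tcp())
r.move_l(W(-.10,.043,.206),rate=.12); print(r.read_clock(),tcp(),r.read_wrist_force())
look('s1')
E
```

```text
scene t,a [-0.225 -0.27 ] n 146 knobxy -0.039 0.0456
top t,a [-0.217 -0.252] n 188 knobxy -0.0377 0.0427
0.9667 -0.0002208934571412913
3.525 [-0.09976712  0.04345887  0.29999144]
4.4583 [-0.0995024   0.04273496  0.20682071] [ 0.22989201 -0.48351401  0.6180789 ]
scene t,a [-0.224 -0.27 ] n 144 knobxy -0.0389 0.0456
top t,a [-0.25 -0.2 ] n 1 knobxy -0.0433 0.0337
```

```bash
python3 -c "
import cv2;a=cv2.imread('pics/s1scene.png')[160:320,180:360];cv2.imwrite('pics/s1c.png',cv2.resize(a,None,fx=3.7,fy=3.7,interpolation=2))"
```

```text
(no output)
```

View pics/s1c.png

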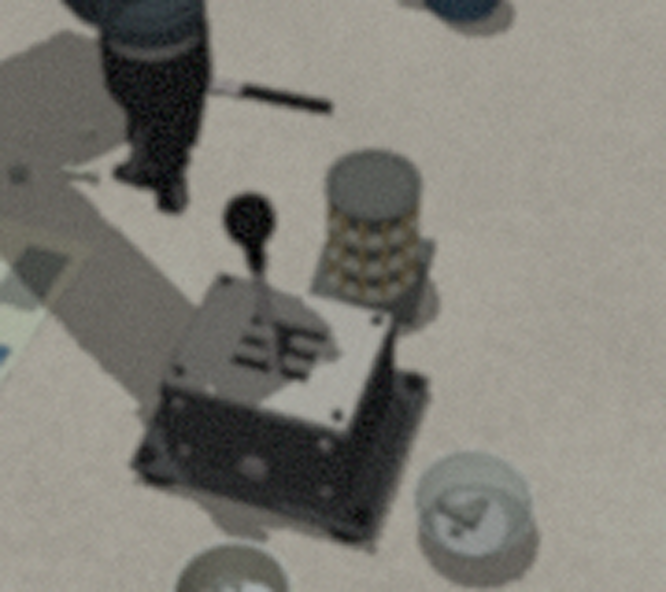

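The picture shows the knob at (250,220), with the fingers behind it and clear of it. I'll measure the finger shape before touching.

```bash
python3 - <<'E'
from meas import *
f=grab('scene'); P=cloud(f); Q=P.copy(); Q[...,:2]=(P[...,:2]-GC['scene'])@Rg
print(tcp(),r.read_eef_rot())
m=(Q[...,2]>.17)&(Q[...,2]<.30)&(Q[...,0]<-.06)&(Q[...,0]>-.2)&(abs(Q[...,1]-.04)<.1)
q=Q[m]
for z in np.arange(.17,.3,.01):
    s=q[(q[:,2]>=z)&(q[:,2]<z+.01)]
    if len(s): print(z.round(2),len(s),s[:,0].min().round(3),s[:,0].max().round(3),s[:,1].min().round(3),s[:,1].max().round(3))
E
python3 -c "
import cv2;a=cv2.imread('pics/s1scene.png')[150:240,170:270];cv2.imwrite('pics/s1d.png',cv2.convertScaleAbs(cv2.resize(a,None,fx=6.5,fy=6.5,interpolation=2),alpha=2.5))"
```

```text
[-0.09947829  0.04268357  0.20701432] [ 3.14057878e+00 -1.64693078e-03  1.96996554e-01]
0.18 2 -0.104 -0.092 0.036 0.037
0.19 9 -0.101 -0.089 0.031 0.047
0.2 26 -0.106 -0.089 0.027 0.052
0.21 19 -0.105 -0.087 0.029 0.049
0.22 10 -0.092 -0.088 0.029 0.05
0.23 25 -0.106 -0.085 0.012 0.071
0.24 38 -0.107 -0.086 0.002 0.081
0.25 46 -0.106 -0.082 -0.005 0.091
0.26 43 -0.108 -0.081 -0.014 0.09
0.27 62 -0.112 -0.082 -0.019 0.059
0.28 79 -0.112 -0.08 -0.02 0.061
0.29 58 -0.107 -0.08 -0.007 0.037
```

View pics/s1d.png

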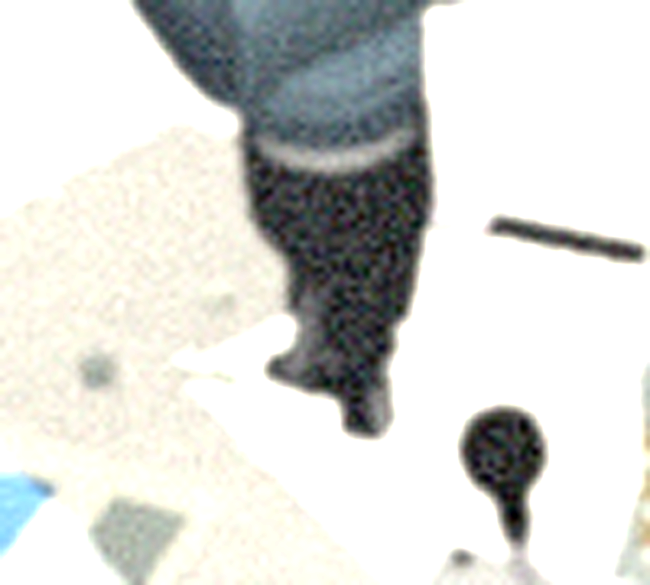

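The tips are slim, about 22 x 25 mm for some 40 mm, and above that the knuckles bulge along the jaw direction. I'll push with the flat side (tool x) in every leg and turn the tool 90° for the cross push.

```bash
python3 - <<'E'
from meas import *
r.move_l(W(-.085,.043,.214),rate=.08)
print(r.move_l(W(-.055,.043,.214),rate=.04,until_force=1.5),tcp(),r.read_wrist_force(),r.read_clock())
look('s2',('scene',))
r.move_l(W(-.042,.043,.214),rate=.04);print(tcp(),r.read_wrist_force(),r.read_clock())
look('s3',('scene',))
E
```

```text
True [-0.06760339  0.04317519  0.21355468] [-2.22851216  0.35661668  1.7083477 ] 5.4833
scene t,a [-0.223 -0.269] n 148 knobxy -0.0386 0.0454
[-0.04194459  0.04303614  0.21379844] [-2.60821517 -0.38772408  1.35824718] 6.3417
scene t,a [-0.073 -0.269] n 160 knobxy -0.0127 0.0464
```

```bash
python3 - <<'E'
from meas import *
r.move_l(W(-.0298,.043,.214),rate=.03);print(tcp(),r.read_wrist_force(),r.read_clock())
look('s4',('scene',))
r.move_l(W(-.06,.043,.214),rate=.1)
r.move_l(W(-.06,.043,.28),rate=.15)
O2=[np.pi,0,YAW+np.pi/2]
r.move_pose(W(0.0,.105,.28),O2);print(tcp(),r.read_eef_rot(),r.read_clock())
look('s5')
E
python3 -c "
import cv2;a=cv2.imread('pics/s5scene.png')[140:300,180:340];cv2.imwrite('pics/s5c.png',cv2.convertScaleAbs(cv2.resize(a,None,fx=3.7,fy=3.7,interpolation=2),alpha=1.5))
a=cv2.imread('pics/s5top.png')[130:250,260:420];cv2.imwrite('pics/s5d.png',cv2.convertScaleAbs(cv2.resize(a,None,fx=4.,fy=4.,interpolation=2),alpha=1.2))"
```

```text
[-0.02961412  0.0430145   0.2139001 ] [-2.31382739  1.09141911  1.70813639] 6.95
scene t,a [-0.004 -0.268] n 156 knobxy -0.0007 0.0463
[-0.00035169  0.104985    0.27924214] [-3.14031565e+00 -3.79130766e-04  1.76688868e+00] 9.3167
scene t,a [ 0.001 -0.269] n 147 knobxy 0.0002 0.0465
top t,a [-0.3  -0.25] n 0 knobxy -0.0517 0.0414
```

View pics/s5c.png

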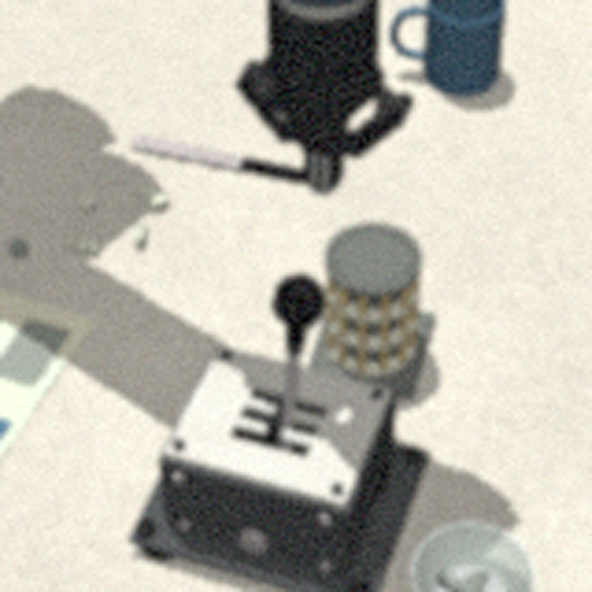

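View pics/s5d.png

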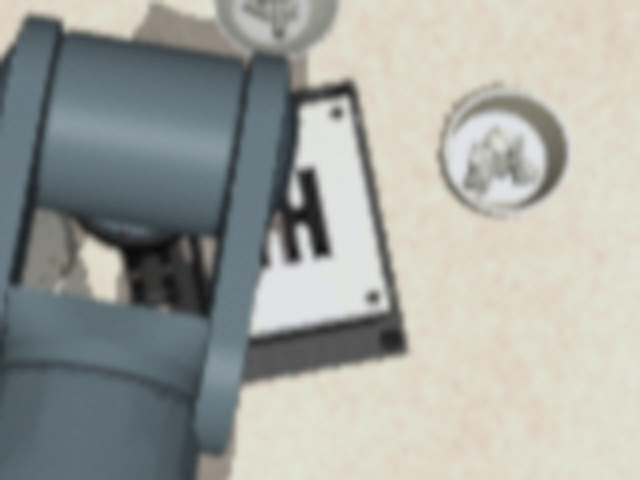

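The scene picture shows the stick standing in the channel, left plane (knob at (299,299) in the crop), with t≈0. Next is the cross push.

```bash
python3 - <<'E'
from meas import *
r.move_l(W(.001,.105,.216),rate=.12)
r.move_l(W(.001,.085,.216),rate=.1)
print(r.move_l(W(.001,.06,.216),rate=.04,until_force=1.5),tcp(),r.read_wrist_force(),r.read_clock())
r.move_l(W(.001,.048,.216),rate=.04);print(tcp(),r.read_wrist_force(),r.read_clock())
look('s6',('scene',))
r.move_l(W(.001,.036,.216),rate=.03);print(tcp(),r.read_wrist_force(),r.read_clock())
look('s7',('scene',))
E
```

```text
True [0.00086107 0.07566656 0.21576263] [0.64150896 1.39426835 1.73572382] 10.825
[0.00087619 0.04780699 0.21579724] [-0.06594284  1.22638785  0.48131444] 11.6833
scene t,a [-0.    -0.106] n 171 knobxy -0.0 0.0185
[0.00095823 0.03568111 0.21592116] [-0.76827693  0.37347549  1.14023068] 12.2833
scene t,a [-0.003 -0.037] n 172 knobxy -0.0005 0.0064
```

```bash
python3 - <<'E'
from meas import *
r.move_l(W(.001,.0318,.216),rate=.03);print(tcp(),r.read_wrist_force(),r.read_clock())
look('s8',('scene',))
r.move_l(W(.001,.07,.216),rate=.1)
r.move_l(W(.001,.07,.285),rate=.15)
r.move_pose(W(-.085,.0005,.285),ORI);print(tcp(),r.read_clock())
look('s9')
E
python3 -c "
import cv2;a=cv2.imread('pics/s9scene.png')[200:300,210:310];cv2.imwrite('pics/s9c.png',cv2.convertScaleAbs(cv2.resize(a,None,fx=5.9,fy=5.9,interpolation=2),alpha=1.5))"
```

```text
[0.00094799 0.03148619 0.21589451] [-0.65551775  0.92173415  1.62267888] 12.625
scene t,a [-0. -0.] n 167 knobxy -0.0 0.0
[-0.08511792  0.00072969  0.28431335] 15.0583
scene t,a [-0. -0.] n 148 knobxy -0.0 0.0
top t,a [-0.  0.] n 55 knobxy -0.0 -0.0
```

View pics/s9c.png

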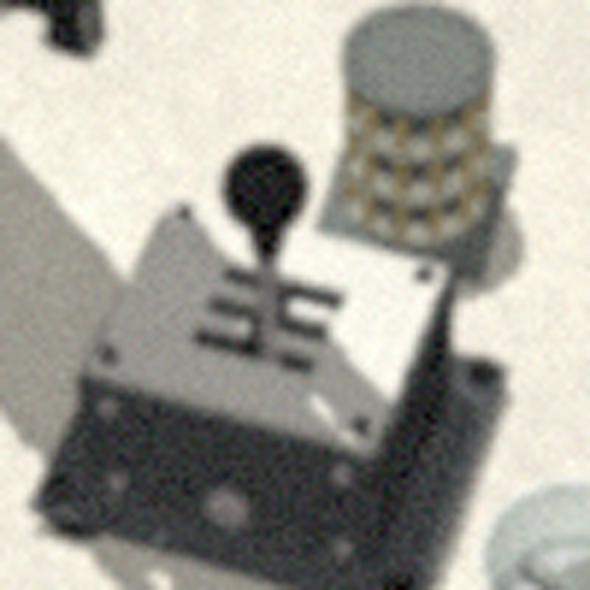

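The stick is in the middle of the channel. The exact-zero fits are an artefact, because the finite-difference step vanishes at 0. I'll nudge the starting point and re-measure.

```bash
sed -i 's/x=np.array(best\[1:\])/x=np.array(best[1:])+.011/; s/f_scale=.002).x$/f_scale=.002,diff_step=1e-3,x_scale=.05).x/' meas.py; python3 - <<'E'
from meas import *
look('s10')
E
```

```text
scene t,a [-0.002 -0.009] n 154 knobxy -0.0003 0.0015
top t,a [0.004 0.003] n 56 knobxy 0.0007 -0.0005
```

```bash
python3 - <<'E'
from meas import *
r.move_l(W(-.06,-.0005,.207),rate=.12)
print(r.move_l(W(-.022,-.0005,.207),rate=.05,until_force=1.5),tcp(),r.read_clock())
r.move_l(W(-.015,-.0005,.207),rate=.04);print(tcp(),r.read_wrist_force(),r.read_clock())
look('s11',('scene',))
print(r.move_l(W(.005,-.0005,.207),rate=.04,until_force=12));print(tcp(),r.read_wrist_force(),r.read_clock())
look('s12',('scene',))
E
```

```text
True [-0.02844921 -0.00041365  0.20669171] 16.7083
[-0.0149571  -0.00040238  0.20671515] [-1.79507869 -0.53833644 -0.26639702] 17.2167
scene t,a [ 0.079 -0.007] n 178 knobxy 0.0139 0.0012
False
[ 0.00521427 -0.00050923  0.20697599] [-0.79793043 -0.0222975  -1.10662998] 17.9167
scene t,a [ 0.195 -0.008] n 190 knobxy 0.0339 0.0013
```

It's in the middle slot and moving freely. Now to the stop.

```bash
python3 - <<'E'
from meas import *
print(r.move_l(W(.03,-.0005,.207),rate=.03,until_force=8));print(tcp(),r.read_wrist_force(),r.read_clock())
look('s13',('scene',))
r.hold(.2);print(r.read_wrist_force(),tcp())
r.move_l(W(-.04,-.0005,.207),rate=.12)
r.move_l(W(-.1,-.0005,.32),rate=.15);r.move_pose([.35,.25,.35],ORI);r.hold(.3)
print(tcp(),r.read_clock(),r.read_wrist_force())
look('s14')
for n in('top','scene'):
    a=dict(np.load(f'/tmp/{n}0.npz'));b=grab(n)
    for nm,(x,y) in dict(ram1=(.605,-.21),bowl=(.72,-.08),tower=(.545,.105)).items():
        c=[]
        for f in(a,b):
            P=cloud(f);m=(P[...,2]>.012)&(P[...,2]<.13)&(np.hypot(P[...,0]-x,P[...,1]-y)<.062);c.append(np.median(P[m],0))
        print(n,nm,((c[1]-c[0])*1000).round(1))
E
python3 -c "
import cv2,numpy as np;a=cv2.imread('pics/s14scene.png')[190:300,200:310];b=cv2.imread('pics/s14top.png')[130:240,270:380]
cv2.imwrite('pics/s14c.png',cv2.resize(np.hstack([a,b]),None,fx=3.6,fy=3.6,interpolation=2))"
```

```text
True
[ 0.02684661 -0.00026485  0.20504529] [-6.02362426 -1.57913012  4.40562498] 18.7917
scene t,a [ 0.308 -0.009] n 190 knobxy 0.053 0.0015
[-5.08866902 -1.96660752  4.27088457] [ 0.02669983 -0.00027081  0.20494862]
[-0.14942262  0.3633453   0.34990202] 22.425 [ 0.52216721 -0.00327398 -0.45463488]
scene t,a [ 0.293 -0.01 ] n 179 knobxy 0.0506 0.0017
top t,a [0.297 0.011] n 189 knobxy 0.0512 -0.0018
top ram1 [-0.2  1.1  0.1]
top bowl [ 2.8 -0.1  1.2]
top tower [0.  0.1 0.1]
scene ram1 [-0.   0.8  0.3]
scene bowl [ 0.8 -0.8 -0.3]
scene tower [ 1.4  4.  13.1]
```

View pics/s14c.png

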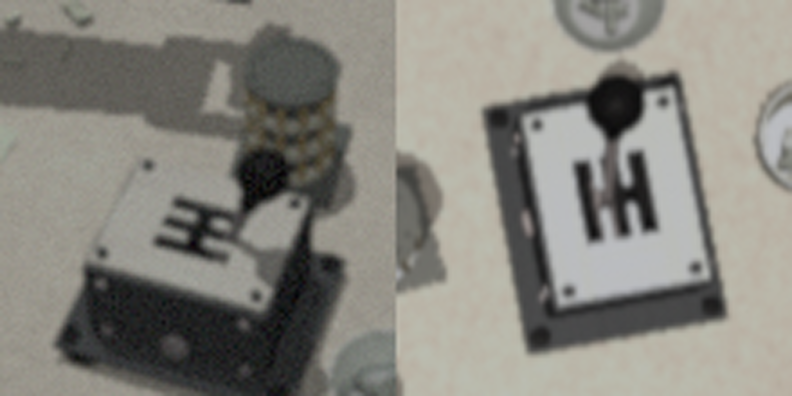

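View pics/s14top.png

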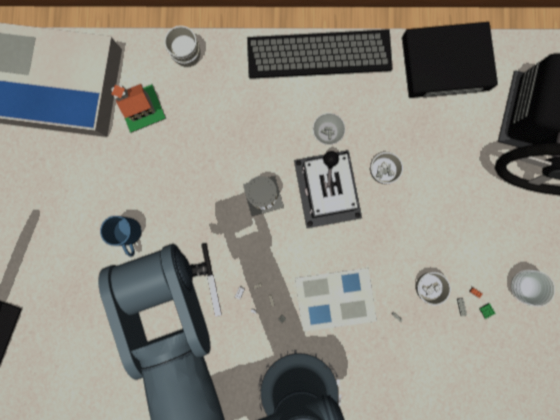

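```bash
python3 - <<'E'
from h import *
r.job_done(); print(r.read_clock())
E
```

```text
the job is handed in; nothing more can be done
the job is handed in; nothing more can be done
```

The shifter is in third and fully home, and the job was handed in at about 22.5 s on the robot's clock. With the fingers closed the whole time, I pushed the knob forward out of second to neutral, across to the middle of the gate, then forward into the far middle slot until it met the stop. The force on the tool there was about 6 to 8 N.

**Last checks, with the arm clear of everything:**
- **Throw:** 0.293 from the scene camera and 0.297 from the top camera, against 0.295 at the stop.
- **Across:** -0.010 and +0.011, so it is in the middle plane. The stick stayed in the left plane, the channel and the middle slot throughout.
- **Other objects:** the ramekin to the right of the shifter, the bowl and the tower have not visibly moved. The mug, knife and second ramekin I checked only by eye in the top picture.

**Readings that disagreed:**
- The two cameras differ by about 3 mm in where they place the gate, so I averaged them.
- Against the stop, the scene camera briefly read a throw of 0.308, probably because the fingers were in the fit.
- It also showed the tower shifted by up to 13 mm, but there the knob now stands in front of the tower. The top camera showed it moved by only 0.1 mm.
- The top camera showed the bowl shifted by 2.8 mm, probably because the knob now stands close to it in that view. The scene camera showed 0.8 mm or less.
- Just after the cross push, a fitting error gave readings of exactly zero. I fixed it and measured again before the last push.

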